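Hang the blue parts caddy on the bench hanger

ROBOT

A 7-joint arm with a two-finger parallel gripper is mounted at the origin on the work surface. World frame = base frame: x ahead of the robot, y to its left, z up, the work surface at z = 0. Lengths are in mm, angles in rad, forces in N, time in s.
With the tool pointing down it reaches from about 400 to 900 mm from the base axis. Payload 5.5 kg.
Tool frame: the origin (TCP) lies between the finger pads; the fingertips stand 8 mm ahead of it and the grasp point (between the pads) lies 11 mm behind it; z points along the fingers, y is the line along which they close (so a half turn about z gives the same grasp; the last joint's range is limited). The gripper opens to 85 mm and grips with 20 to 120 N. Pads are 22 mm wide; open, the fingers measure 114 mm over their backs; the gripper's body (76 mm by 85 mm) begins 54 mm behind the grasp point. The pads swing forward as they close: fully open they stand 13 mm farther back than shut.
Start: joints at [1.411, 0.501, -0.427, 1.55, 0.221, 1.138, -0.21], TCP at [266.737, -592.749, 239.31] pointing down, gripper open.
Joint ranges: [-2.88, 2.88], [-0.31, 2.03], [-1.54, 1.56], [0.2, 2.42], [-1.41, 4.55], [0.19, 2.02], [-2.57, 2.57]. Speed limits (rad/s): [2.57, 2.57, 3.14, 3.14, 3.14, 3.14, 3.14].

INTERFACE

Orientations are given as a 3x3 rotation matrix whose columns are the frame's x, y, z axes.
In Python, from plant import status, eyes, close_job gives the robot as it stands.
- The arm moves only by the tool carry_out, never from a script. Its argument "moves" is text: rows parted by semicolons, each of 4 numbers parted by spaces: the shift along the tool's x, y, z scaled (see below), then the turn about the tool's z scaled (see below). In form: tx ty tz roll; .... A call has 1 to 5 rows; each row is the pose to reach, as a shift and turn from the pose commanded when the call began, along the tool's axes at that moment; what a row does not reach only later rows make up. The controller multiplies each number of a shift by 12 cm and each number of a turn by 1.5 rad. A row lasts 1/10 s, in which the tool goes at most 50 mm and 8.59 degrees, less where a joint would pass 70% of its speed; a pose out of reach is approached as far as the arm can. A call with a number of a shift or a turn outside -1 to 1 is refused whole. A call with a gripper value outside its range is refused whole. "jaw" is the opening, from 0 (shut) to 1 (fully open), set as the call begins (left out, the last holds). The fingers move at their own pace and stop on an object; "force" is the grip in N (left out, the last holds). Time passes only in rows, so rows that repeat a pose let the fingers close. It gives the time, the measured TCP pose, the force, the opening and the grip force at its end, in the units of the state.
- status.get_obs(): the state, without advancing time (a new reading comes with each control period).
- eyes.get_image(name): name is "scene" or "top"; returns a dict with "img" (480x640x3 uint8, blue, green, red), "range_z" (480x640 float32, mm along the optical axis (not along the pixel's ray), 0 where there is no reading), "camera_matrix" (3x3 intrinsics, pixels), "origin" and "rotation" of the camera in the world. Camera axes: x right, y up, looking along -z (the intrinsics and any distortion apply to the point x, -y, -z); pixel columns grow to the right and rows downward; lengths in mm; the calibration is good to about 2 mm. A picture is of the moment at which its call begins.
- close_job(): hands the job in; it is judged then, once.
The state is a dict: "clock": time; "joint_pos": joint angles; "joint_velocities": joint speeds; "joint_torque": joint torques, N m; "eef_pos": TCP position; "eef_rot": TCP orientation; "force": force on the tool from outside, world axes, zero at the start; "ft_torque": the same for the moment, N m; "gripper_width": opening from 0.0 (shut) to 1.0 (fully open); "grip_force": force on a finger pad.
Only numpy, scipy, OpenCV 4.12 (cv2) and the standard library are available. Lean on these libraries where they do the work, as an engineer would, in place of code of your own. Each camera call takes 0.05 s, during which the arm holds its last target. There are 200 camera calls.

TASK

Hang the blue caddy, with its spool of solder still in it, by its carrying handle on the red double hook of the hanger, so that the handle bar rests on both prongs behind their upturned tips and the caddy hangs upright and still. Leave the grey caddy standing where it is.

Things in the scene. Friction and masses are not known exactly. Their poses are not given: they have to be found in the camera images.
- caddy_blue: Blue open plastic caddy, 90 (x) x 160 (y) x 55 mm high, walls 4 mm, about 0.35 kg. Fixed steel handle: straps 18 mm (x) x 4 mm at y = +-78 rise to a round bar, diameter 10, along the caddy's y, centre line 145 mm above the underside (85 mm free between rim and bar). Origin: centre of the underside; z up. Same after a half turn.
- caddy_blue_grip (a point): Centre of the black rubber grip in the middle of the blue caddy's handle bar, on its centre line: (0, 0, 145) mm in the caddy's frame, axes as the caddy's. The grip is 14 (x) x 50 (y) x 16 (z) mm.
- solder_spool: Green-flanged spool of solder, 44 mm in diameter, 32 mm high, about 0.12 kg, standing loose in the blue caddy near its middle. Origin: centre of its underside, z along its axis.
- caddy_grey: Grey caddy of the same shape as the blue one, holding an amber jar; it stands to the left or right of the blue one. Its handle's top is 153 mm above the table. Origin: centre of the underside; z up.
- hanger: Fixed stand: dark base plate 12 mm thick, x -85 to 95, y +-85 mm; white column 50 mm wide, front face at x = 70; white crosspiece 140 mm wide (y), x 70 to 84, top at z = 247. From it two red prongs (the double hook) point to -x, roughly towards the robot, where the caddy must come in from. Origin: centre of the underside; z up.
- hanger_seat (a point): Where the centre of the handle bar should rest, midway between the prongs: (-12, 0, 229) mm in the hanger's frame, axes as the hanger's. The bar lies along y, across both prongs, the prongs reaching through the handle's opening.
- hanger_tip (a point): Midway between the two upturned prong tips: (-44, 0, 248) mm in the hanger's frame. Prongs: 8 mm round bars at y = +-50 with nothing between; centre line (x, z) from (72, 235) down to (0, 220), level to (-24, 220), up through (-38, 230) to (-44, 248). Tops of the tips at z = 252.
Mind the look-alikes: they are no part of the job. Of the things that look like the solder_spool, take the one that is farthest from the robot's base at the start.

How it is judged (in metres and radians):
At the end, for the whole second after the job is handed in: Bar centre vs seat: 27 mm tipward to 45 mm columnward, 35 mm sideways, -12 to +16 mm in height; bar within 0.3 rad of square to the prongs, caddy of upright; under 50 mm/s, 0.5 rad/s; hanger bears over 1.5 N; spool inside. Grey caddy within 40 mm of its start, upright within 0.2 rad (x of caddy_blue_grip in the frame of hanger_seat between -0.027 and 0.045 m and y of caddy_blue_grip in the frame of hanger_seat between -0.035 and 0.035 m and z of caddy_blue_grip in the frame of hanger_seat between -0.012 and 0.016 m and angle between the y axis of caddy_blue and the y axis of hanger, either way round below 0.3 rad and angle between caddy_blue's own z axis and vertical below 0.3 rad and linear speed of caddy_blue below 0.05 m/s and angular speed of caddy_blue below 0.5 rad/s and contact force between caddy_blue and hanger above 1.5 N and x of solder_spool in the frame of caddy_blue between -0.045 and 0.045 m and y of solder_spool in the frame of caddy_blue between -0.08 and 0.08 m and z of solder_spool in the frame of caddy_blue between -0.005 and 0.05 m and distance of caddy_grey from where it was at the start of the episode below 0.04 m and angle between caddy_grey's own z axis and vertical below 0.2 rad); the robot touches nothing.
It fails at once if the grey caddy is shifted more than 40 mm or tipped (distance of caddy_grey from where it was at the start of the episode above 0.04 m or angle between caddy_grey's own z axis and vertical above 0.35 rad).
It fails at once if the solder spool falls out of the blue caddy (z of solder_spool in the frame of caddy_blue above 0.08 m or distance between solder_spool and caddy_blue above 0.12 m).
It also fails if it takes over 53 s, if anything falls off the work surface, if the arm or the gripper's body presses on something with over 40 N, if the wrist force passes 120 N, or if a joint passes its speed limit or range.

## Working session

There is one attempt and no reset: what is moved stays moved. The work goes in short steps, Python scripts to look and compute and a tool call to move; the robot and the scene stay as the last step left them, time stands still between calls to the robot, and variables do not carry over. Pictures are saved under pics/ and viewed, at most 10 in all, crops included, and the job is handed in when it is done.

Besides the shell and the picture viewer there is one more tool, called after ">>>" by a JSON object that holds its "op" and its "data", one argument or row to a line. carry_out: Moves the arm, as the interface text tells. Its arguments: {"type":"object","properties":{"moves":{"type":"string"},"jaw":{"type":"number"},"force":{"type":"number"}},"required":["moves"]}

```bash
mkdir -p pics; cat > h.py <<'E'
import numpy as np, cv2
from plant import status, eyes, close_job
def look(name, f):
    d=eyes.get_image(name); cv2.imwrite('pics/'+f+'.png',d['img']); np.savez('pics/'+f+'.npz',**{k:np.array(d[k]) for k in d if k!='name'}); return d
def world(d,u,v,z=None):
    K=np.array(d['camera_matrix']); u=np.asarray(u,float); v=np.asarray(v,float)
    r=np.stack([(u-K[0,2])/K[0,0],-(v-K[1,2])/K[1,1],-np.ones_like(u)],-1)
    R=np.array(d['rotation']); o=np.array(d['origin'])
    zz=d['range_z'][v.astype(int),u.astype(int)]
    if z is None: return o+(r*zz[...,None])@R.T
    w=r@R.T; return o+w*((z-o[2])/w[...,2])[...,None]
E
python3 - <<'E'
from h import *
for n in('scene','top'):
    d=look(n,n+'0'); print(list(d.keys()),d['camera_matrix'],d['origin'],d['rotation'])
print(status.get_obs())
E
```

```text
['img', 'range_z', 'camera_matrix', 'origin', 'rotation'] [[440.31668904   0.         327.89198556]
 [  0.         440.31668904 236.34269861]
 [  0.           0.           1.        ]] [ 907.71499898 -569.37445916  646.84905264] [[ 0.73219343 -0.41436049  0.54055357]
 [ 0.68094809  0.42876815 -0.59368979]
 [ 0.01422944  0.80278469  0.59609921]]
['img', 'range_z', 'camera_matrix', 'origin', 'rotation'] [[498.61041624   0.         315.57164385]
 [  0.         498.61041624 239.54546543]
 [  0.           0.           1.        ]] [ 364.07944452  -45.15881593 1110.64585589] [[ 0.02500257  0.99379214 -0.10840688]
 [-0.99892618  0.02906721  0.03607746]
 [ 0.03900458  0.10738844  0.99345174]]
{'clock': 0.1, 'joint_pos': array([ 1.41123207,  0.50176463, -0.42675881,  1.55134069,  0.22077688,
        1.1383061 , -0.21032204]), 'joint_velocities': array([ 0.00012381, -0.0013045 , -0.00058214, -0.00162104,  0.00062991,
       -0.00065849, -0.00126132]), 'joint_torque': array([-1.10991267e-02, -5.70804763e+01, -5.83855748e+00, -2.81744796e+01,
        1.04806697e-02,  5.64659000e-03,  7.19792934e-05]), 'eef_pos': array([ 266.37502135, -592.23956008,  238.35412483]), 'eef_rot': array([[ 9.11969428e-01,  4.10257615e-01, -6.72468824e-04],
       [ 4.10258161e-01, -9.11967949e-01,  1.64360867e-03],
       [ 6.10329593e-05, -1.77480668e-03, -9.99998423e-01]]), 'force': array([-0.60315922,  0.05177913,  0.82124566]), 'ft_torque': array([-0.01192025, -0.00043321, -0.00098501]), 'grip_force': 0.0, 'gripper_width': 0.9945195625533227}
```

View pics/scene0.png

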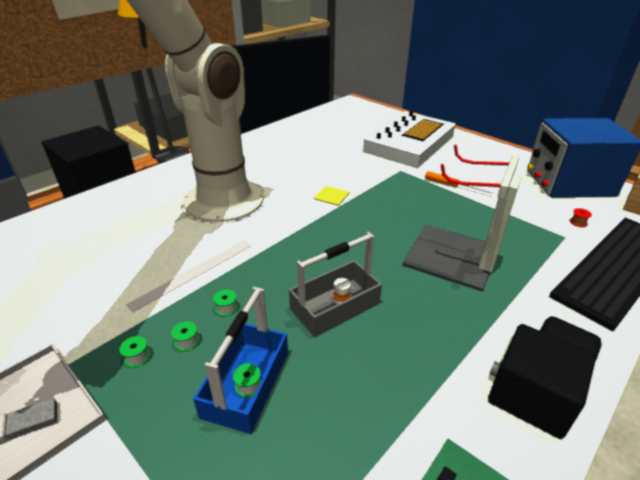

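View pics/top0.png

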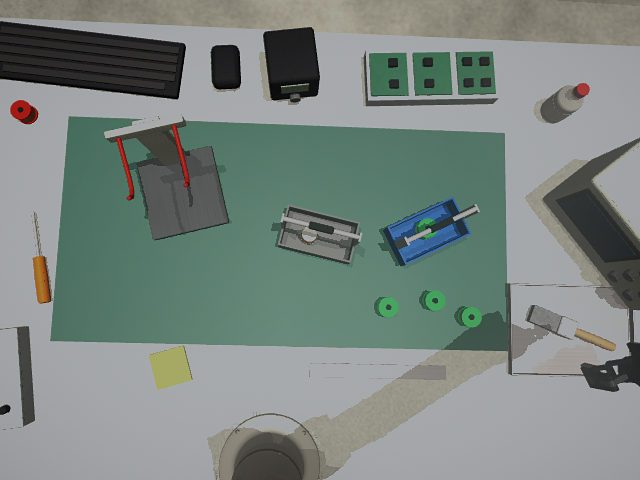

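The scene view shows the blue caddy at (243,375) with a green spool inside, the grey caddy at (335,285), and the hanger at (480,230). In the top view, the blue caddy's bar runs (408,241)–(477,208), the grey bar (283,220)–(360,237), and the red prongs have tips at (130,197) and (187,184) with roots at (119,137) and (175,125). Next I'll measure these with depth.

```bash
cat > meas.py <<'E'
from h import *
def cloud(f):
    d=np.load('pics/'+f+'.npz'); v,u=np.mgrid[0:480,0:640]; P=world(d,u,v); ok=d['range_z']>0
    return d,P,ok,cv2.cvtColor(d['img'],cv2.COLOR_BGR2HSV)
def line(p):
    c=p.mean(0); w=np.linalg.svd(p-c)[2][0]; w*=np.sign(w[1]); t=(p-c)@w; return c,w,t.min(),t.max()
if __name__=='__main__':
  for f in('top0','scene0'):
    d,P,ok,H=cloud(f); X,Y,Z=P[...,0],P[...,1],P[...,2]
    red=ok&((H[...,0]<6)|(H[...,0]>174))&(H[...,1]>150)&(Z>200)&(Z<280)&(X>300)&(Y>0)
    p=P[red]; print(f,'red',len(p),p.min(0),p.max(0))
    lab,km=None,cv2.kmeans(p[:,:2].astype(np.float32),2,None,(3,50,.1),5,cv2.KMEANS_PP_CENTERS)
    for k in(0,1):
        q=p[km[1].ravel()==k]; c,w,a,b=line(q); print(' prong',len(q),c.round(1),w.round(3),(c+a*w).round(1),(c+b*w).round(1),'ztop',np.percentile(q[:,2],99).round(1),'tip',q[np.argsort(q[:,2])[-6:]].mean(0).round(1))
    wh=ok&(Z>238)&(Z<256)&(X>450)&(Y>150)&(H[...,1]<60)
    if wh.sum(): c,w,a,b=line(P[wh]); print(' cross top',wh.sum(),c.round(1),w.round(3),a,b)
    bar=ok&(Z>136)&(Z<160)&(X>250)&(X<700)
    n,L,S,C=cv2.connectedComponentsWithStats(bar.astype(np.uint8))
    for i in range(1,n):
        if S[i,4]>60:
            q=P[L==i]; c,w,a,b=line(q); print(' comp',S[i],c.round(1),w.round(3),'len',round(b-a,1),((c+a*w+c+b*w)/2).round(1),'z',np.percentile(q[:,2],[5,50,95]).round(1))
    g=ok&(H[...,0]>45)&(H[...,0]<75)&(H[...,1]>180)&(Z>15)&(Z<50)
    n,L,S,C=cv2.connectedComponentsWithStats(g.astype(np.uint8))
    for i in range(1,n):
        if S[i,4]>60: print(' spool',P[L==i].mean(0).round(1),S[i,4])
    b=ok&(H[...,0]>100)&(H[...,0]<125)&(H[...,1]>150)&(Z>45)&(Z<62)&(X<700)&(Y<0)
    q=P[b][:,:2].astype(np.float32); print(' rim',len(q),cv2.minAreaRect(q),np.median(P[b][:,2]))
E
python3 meas.py
```

```text
top0 red 551 [518.82858707 149.19169979 217.49019788] [658.14774801 281.76366515 253.19108297]
 prong 279 [578.1 264.2 229.1] [0.962 0.273 0.016] [519.8 247.6 228.1] [631.8 279.4 230. ] ztop 250.9 tip [521.1 249.5 251. ]
 prong 272 [604.7 168.2 229.3] [0.963 0.27  0.014] [545.2 151.5 228.4] [658.3 183.2 230. ] ztop 250.9 tip [547.7 152.4 251.4]
 cross top 693 [650.2 232.  245. ] [-0.268  0.963  0.004] -69.24726924010349 70.6640562427586
 comp [146 130  27  21 135] [648.8 227.4 148.1] [-0.47   0.882 -0.031] len 53.0 [647.9 229.1 148. ] z [137.9 148.5 158.5]
 comp [573 140  67 136 847] [ 534.6 -657.2  148. ] [0.938 0.346 0.007] len 257.6 [ 530.7 -658.6  148. ] z [137.4 148.2 158.9]
 comp [403 204  77  42 490] [ 506.6 -326.7  148.7] [-0.447  0.895 -0.002] len 160.4 [ 507.1 -327.7  148.7] z [143.7 148.7 153.5]
 comp [281 213  81  30 501] [493.1 -89.7 148.9] [0.217 0.976 0.003] len 159.9 [493.1 -89.9 148.9] z [143.7 148.9 153.5]
 rim 362 ((507.08349609375, -327.330078125), (88.96288299560547, 160.56350708007812), 26.48322868347168) 53.44358149033201
scene0 red 291 [522.87646996 145.757495
[... 589 characters left out ...]
 0.437  0.004] len 178.2 [603.4 690.  148.4] z [137.5 148.4 158.8]
 comp [491 212  18  15 163] [665.4 210.8 148.2] [ 0.962  0.259 -0.091] len 30.4 [665.1 210.8 148.3] z [137.4 148.4 158.8]
 comp [297 232  77  41 611] [495.1 -96.9 148.4] [0.218 0.976 0.007] len 162.7 [496.3 -91.5 148.5] z [139.8 149.3 154.2]
 comp [204 287  60  88 898] [ 513.5 -337.6  149.1] [-0.442  0.897  0.011] len 161.9 [ 508.9 -328.2  149.2] z [140.4 149.9 154.1]
 spool [ 341.  -246.    32.5] 271
 spool [ 357.7 -347.8   32.3] 340
 spool [ 324.2 -428.1   32.2] 395
 spool [ 516.5 -330.9   36.5] 432
 rim 1001 ((507.89007568359375, -328.6771240234375), (91.37530517578125, 162.3056640625), 26.00757598876953) 53.63991425140682
```

```bash
cat > plan.py <<'E'
# plan.py x y z toolY_deg n : goal TCP pose (tool down), split in n calls; prints each call's end in move units
import sys; from h import *
from scipy.spatial.transform import Rotation as Ro
g=[float(a) for a in sys.argv[1:6]]; n=int(g.pop()) if len(g)>5 else int(sys.argv[5])
o=status.get_obs(); R=np.array(o['eef_rot']); p=np.array(o['eef_pos'])
yd=np.arctan2(R[1,1],R[0,1]); dy=(np.radians(g[3])-yd+np.pi)%(2*np.pi)-np.pi
D=np.array(g[:3])-p
print('pos',p.round(1),'ydeg',np.degrees(yd).round(2),'q',o['joint_pos'].round(2),'t',o['clock'],'F',o['force'].round(1),'jaw',o['gripper_width'],o['grip_force'],'tilt',R[:,2].round(4))
for k in range(n):
    Rk=Ro.from_euler('z',dy*k/n).as_matrix()@R
    print(((Rk.T@D)/n/120).round(3), round(-dy/n/1.5,3))
E
python3 plan.py 507.3 -328 240 26.5 4
```

```text
pos [ 266.4 -592.2  238.4] ydeg -65.78 q [ 1.41  0.5  -0.43  1.55  0.22  1.14 -0.21] t 0.1 F [-0.6  0.1  0.8] jaw 0.9945195625533227 0.0 tilt [-7.0e-04  1.6e-03 -1.0e+00]
[ 0.684 -0.296 -0.003] -0.268
[ 0.745 -0.005 -0.003] -0.268
[ 0.687  0.288 -0.004] -0.268
[ 0.519  0.534 -0.004] -0.268
```

>>> {"op": "carry_out", "data": {
  "moves": "0.17 -0.07 0 -0.067; 0.34 -0.15 0 -0.134; 0.51 -0.22 0 -0.2; 0.684 -0.296 0 -0.268; 0.684 -0.296 0 -0.268",
  "jaw": 1
}}

```text
clock: 0.6
eef_pos: [330.4, -523.1, 239.1]
eef_rot: [[0.673, 0.74, 0.002], [0.74, -0.673, 0.002], [0.003, -0.0, -1.0]]
force: [-0.1, 0.1, 1.1]
gripper_width: 0.999
grip_force: 0.0
```

>>> {"op": "carry_out", "data": {
  "moves": "0.18 0 0 -0.067; 0.37 0 0 -0.134; 0.56 0 0 -0.2; 0.745 -0.005 0 -0.268; 0.745 -0.005 0 -0.268"
}}

```text
clock: 1.1
eef_pos: [389.6, -457.9, 239.3]
eef_rot: [[0.332, 0.943, 0.001], [0.943, -0.332, 0.002], [0.002, 0.001, -1.0]]
force: [0.3, 0.2, -0.5]
gripper_width: 0.998
grip_force: 0.0
```

```bash
python3 plan.py 507.3 -328 240 26.5 2
```

```text
pos [ 389.6 -457.9  239.3] ydeg -19.41 q [ 1.31  0.46 -0.65  1.67  0.3   1.12  0.24] t 1.1 F [ 0.3  0.2 -0.5] jaw 0.9984736895410002 0.0 tilt [ 0.0012  0.0016 -1.    ]
[ 0.673  0.283 -0.002] -0.267
[ 0.51   0.523 -0.002] -0.267
```

>>> {"op": "carry_out", "data": {
  "moves": "0.17 0.07 0 -0.067; 0.34 0.14 0 -0.134; 0.5 0.21 0 -0.2; 0.673 0.283 0 -0.267; 0.673 0.283 0 -0.267"
}}

```text
clock: 1.6
eef_pos: [448.1, -394.0, 239.3]
eef_rot: [[-0.06, 0.998, 0.001], [0.998, 0.06, 0.001], [0.001, 0.001, -1.0]]
force: [1.2, 0.8, 0.2]
gripper_width: 1.003
grip_force: 0.0
```

>>> {"op": "carry_out", "data": {
  "moves": "0.13 0.13 0 -0.067; 0.25 0.26 0 -0.134; 0.38 0.39 0 -0.2; 0.51 0.523 0 -0.267; 0.51 0.523 0 -0.267"
}}

```text
clock: 2.1
eef_pos: [506.9, -329.9, 239.2]
eef_rot: [[-0.443, 0.897, 0.001], [0.897, 0.443, 0.001], [0.001, 0.001, -1.0]]
force: [0.4, 0.6, 0.6]
gripper_width: 0.995
grip_force: 0.0
```

```bash
python3 plan.py 507.3 -328 136 26.5 1; python3 - <<'E'
from h import *
look('top','top1'); look('scene','scene1')
E
sed -i "s/('top0','scene0')/__import__('sys').argv[1:]/" meas.py; python3 meas.py top0 | grep rim
```

```text
pos [ 506.9 -329.9  239.2] ydeg 26.27 q [ 1.15  0.52 -0.85  1.66  0.42  1.15  0.65] t 2.1 F [0.4 0.6 0.6] jaw 0.9946072058679855 0.0 tilt [ 0.001   0.0013 -1.    ]
[0.012 0.009 0.86 ] -0.003  File "meas.py", line 8
    for f in__import__('sys').argv[1:]:
          ^^^^^^^^^^^^
SyntaxError: invalid syntax
```

>>> {"op": "carry_out", "data": {
  "moves": "0 0 0.2 0; 0.01 0.01 0.4 0; 0.01 0.01 0.6 0; 0.01 0.01 0.75 0; 0.012 0.009 0.86 0"
}}

```text
clock: 2.7
eef_pos: [504.4, -331.3, 134.4]
eef_rot: [[-0.438, 0.899, -0.002], [0.899, 0.438, -0.0], [0.001, -0.002, -1.0]]
force: [-0.6, -0.0, -0.3]
gripper_width: 0.999
grip_force: 0.0
```

```bash
sed -i "s/in__import__/in __import__/" meas.py; python3 plan.py 507.3 -328 135 26.5 1; python3 - <<'E'
from h import *
look('top','top2'); d=look('scene','scene2')
cv2.imwrite('pics/s2c.png',cv2.resize(d['img'][200:440,120:360],None,fx=2.4,fy=2.4,interpolation=cv2.INTER_CUBIC))
E
```

```text
pos [ 504.4 -331.3  134.4] ydeg 25.96 q [ 1.1   0.63 -0.78  1.75  0.52  0.98  0.57] t 2.7 F [-0.6 -0.  -0.3] jaw 0.9989522516648933 0.0 tilt [-1.9e-03 -1.0e-04 -1.0e+00]
[ 0.014  0.034 -0.005] -0.006
```

View pics/s2c.png

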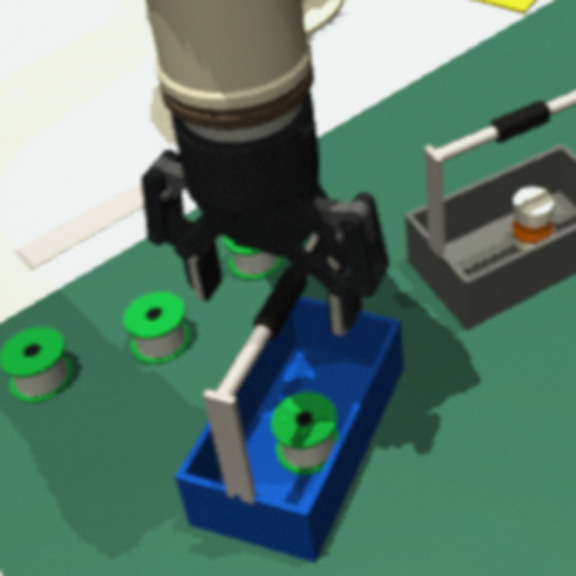

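The crop shows the fingers, at (205,275) and (340,305), on either side of the black grip at (285,300). The spool is in the caddy at (305,430). I'll correct the small offset and close.

>>> {"op": "carry_out", "data": {
  "moves": "0.014 0.034 0 -0.006; 0.014 0.034 0 -0.006; 0.014 0.034 0 -0.006"
}}

```text
clock: 3.1
eef_pos: [509.9, -326.3, 137.3]
eef_rot: [[-0.45, 0.893, 0.002], [0.893, 0.45, -0.001], [-0.002, 0.001, -1.0]]
force: [-0.0, 0.1, -0.5]
gripper_width: 0.998
grip_force: 0.0
```

>>> {"op": "carry_out", "data": {
  "moves": "0 0 0 0; 0 0 0 0; 0 0 0 0; 0 0 0 0; 0 0 0 0",
  "jaw": 0,
  "force": 80
}}

```text
clock: 3.6
eef_pos: [508.6, -326.5, 136.2]
eef_rot: [[-0.449, 0.893, -0.001], [0.893, 0.449, -0.0], [0.0, -0.001, -1.0]]
force: [-10.4, -2.0, 18.1]
gripper_width: 0.15
grip_force: 65.0
```

>>> {"op": "carry_out", "data": {
  "moves": "0 0 0 0; 0 0 0 0; 0 0 0 0; 0 0 0 0; 0 0 0 0"
}}

```text
clock: 4.1
eef_pos: [508.7, -326.6, 136.2]
eef_rot: [[-0.449, 0.893, -0.0], [0.893, 0.449, -0.0], [-0.0, -0.001, -1.0]]
force: [-3.4, -1.1, 5.1]
gripper_width: 0.148
grip_force: 79.1
```

>>> {"op": "carry_out", "data": {
  "moves": "0 0 -0.04 0; 0 0 -0.1 0; 0 0 -0.2 0; 0 0 -0.32 0; 0 0 -0.45 0"
}}

```text
clock: 4.6
eef_pos: [509.1, -326.1, 191.5]
eef_rot: [[-0.45, 0.893, 0.0], [0.893, 0.45, 0.0], [-0.0, 0.0, -1.0]]
force: [-0.3, -0.4, -4.6]
gripper_width: 0.144
grip_force: 78.1
```

>>> {"op": "carry_out", "data": {
  "moves": "0 0 -0.14 0; 0 0 -0.28 0; 0 0 -0.42 0; 0 0 -0.56 0; 0 0 -0.7 0"
}}

```text
clock: 5.1
eef_pos: [508.9, -326.3, 275.7]
eef_rot: [[-0.449, 0.893, 0.0], [0.893, 0.449, -0.0], [-0.0, 0.0, -1.0]]
force: [0.5, 0.6, -4.9]
gripper_width: 0.149
grip_force: 78.1
```

>>> {"op": "carry_out", "data": {
  "moves": "0 0 -0.14 0; 0 0 -0.28 0; 0 0 -0.4 0; 0 0 -0.48 0; 0 0 -0.52 0"
}}

```text
clock: 5.6
eef_pos: [509.3, -326.4, 337.7]
eef_rot: [[-0.449, 0.893, 0.001], [0.893, 0.449, -0.001], [-0.001, 0.001, -1.0]]
force: [0.1, 0.1, -4.4]
gripper_width: 0.145
grip_force: 78.1
```

```bash
python3 plan.py 471 182 335 15.6 6; python3 - <<'E'
from h import *
d=look('scene','scene3')
cv2.imwrite('pics/s3c.png',d['img'][100:440,100:440])
E
```

```text
pos [ 509.3 -326.4  337.7] ydeg 26.7 q [ 1.18  0.44 -0.9   1.54  0.35  1.33  0.71] t 5.6 F [ 0.1  0.1 -4.4] jaw 0.14519844074841345 78.14817667007446 tilt [ 1.1e-03 -7.0e-04 -1.0e+00]
[0.655 0.27  0.003] 0.022
[0.663 0.249 0.003] 0.022
[0.671 0.227 0.003] 0.022
[0.678 0.205 0.003] 0.022
[0.684 0.183 0.003] 0.022
[0.69  0.161 0.003] 0.022
```

View pics/s3c.png

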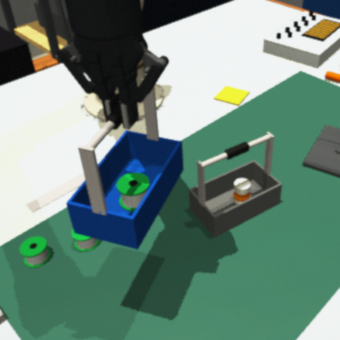

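The caddy is lifted with the spool inside at (132,190) and hangs level. Now I'll carry it over the grey caddy.

>>> {"op": "carry_out", "data": {
  "moves": "0.06 0.025 0 0.002; 0.16 0.07 0 0.006; 0.3 0.12 0 0.01; 0.46 0.19 0 0.016; 0.655 0.27 0 0.022"
}}

```text
clock: 6.15
eef_pos: [502.0, -239.3, 336.0]
eef_rot: [[-0.42, 0.908, -0.001], [0.908, 0.42, 0.001], [0.001, -0.0, -1.0]]
force: [0.3, 0.8, -4.6]
gripper_width: 0.143
grip_force: 78.1
```

>>> {"op": "carry_out", "data": {
  "moves": "0.15 0.055 0 0.005; 0.3 0.11 0 0.01; 0.45 0.165 0 0.015; 0.58 0.22 0 0.02; 0.663 0.249 0 0.022"
}}

```text
clock: 6.65
eef_pos: [495.9, -153.8, 336.6]
eef_rot: [[-0.392, 0.92, -0.0], [0.92, 0.392, -0.0], [-0.0, -0.0, -1.0]]
force: [0.1, 0.2, -4.5]
gripper_width: 0.15
grip_force: 78.1
```

```bash
python3 plan.py 471 182 335 15.6 4
```

```text
pos [ 495.9 -153.8  336.6] ydeg 23.07 q [ 1.08  0.27 -0.98  1.74  0.23  1.26  0.44] t 6.65 F [ 0.1  0.2 -4.5] jaw 0.14961686741402933 78.138427734375 tilt [-2.e-04 -1.e-04 -1.e+00]
[0.664 0.226 0.003] 0.022
[0.671 0.205 0.003] 0.022
[0.677 0.183 0.003] 0.022
[0.683 0.16  0.003] 0.022
```

>>> {"op": "carry_out", "data": {
  "moves": "0.1 0.03 0 0.003; 0.24 0.08 0 0.008; 0.38 0.13 0 0.013; 0.52 0.18 0 0.018; 0.664 0.226 0 0.022"
}}

```text
clock: 7.15
eef_pos: [490.0, -72.0, 336.4]
eef_rot: [[-0.358, 0.934, 0.0], [0.934, 0.358, -0.0], [-0.0, -0.0, -1.0]]
force: [0.1, 0.2, -5.2]
gripper_width: 0.145
grip_force: 78.1
```

>>> {"op": "carry_out", "data": {
  "moves": "0.14 0.04 0 0.005; 0.28 0.085 0 0.01; 0.42 0.13 0 0.015; 0.55 0.17 0 0.02; 0.671 0.205 0 0.022"
}}

```text
clock: 7.65
eef_pos: [484.0, 12.2, 336.5]
eef_rot: [[-0.327, 0.945, 0.0], [0.945, 0.327, -0.0], [-0.0, 0.0, -1.0]]
force: [0.0, 0.3, -4.0]
gripper_width: 0.148
grip_force: 78.1
```

```bash
python3 plan.py 471 182 335 15.6 2
```

```text
pos [484.   12.2 336.5] ydeg 19.12 q [ 0.87  0.19 -1.07  1.82  0.18  1.24  0.09] t 7.65 F [ 0.   0.3 -4. ] jaw 0.14760699126707882 78.12467336654663 tilt [ 2.e-04 -2.e-04 -1.e+00]
[0.686 0.181 0.006] 0.02
[0.692 0.159 0.006] 0.02
```

>>> {"op": "carry_out", "data": {
  "moves": "0.1 0.03 0 0.003; 0.24 0.06 0 0.008; 0.38 0.1 0 0.012; 0.53 0.14 0 0.016; 0.686 0.181 0 0.02"
}}

```text
clock: 8.15
eef_pos: [477.5, 96.6, 336.5]
eef_rot: [[-0.298, 0.955, 0.0], [0.955, 0.298, -0.0], [-0.0, 0.0, -1.0]]
force: [-0.5, 0.1, -4.8]
gripper_width: 0.149
grip_force: 78.1
```

>>> {"op": "carry_out", "data": {
  "moves": "0.14 0.03 0 0.004; 0.28 0.065 0 0.01; 0.43 0.1 0 0.014; 0.57 0.13 0 0.018; 0.692 0.159 0 0.02"
}}

```text
clock: 8.65
eef_pos: [470.7, 182.0, 336.5]
eef_rot: [[-0.27, 0.963, 0.0], [0.963, 0.27, -0.0], [-0.0, 0.0, -1.0]]
force: [0.3, -0.3, -4.8]
gripper_width: 0.146
grip_force: 78.1
```

>>> {"op": "carry_out", "data": {
  "moves": "0 0 0 0; 0 0 0 0; 0 0 0 0"
}}

```text
clock: 8.95
eef_pos: [471.4, 179.7, 336.3]
eef_rot: [[-0.269, 0.963, -0.0], [0.963, 0.269, -0.001], [-0.001, -0.0, -1.0]]
force: [0.4, 0.5, -4.2]
gripper_width: 0.149
grip_force: 78.1
```

```bash
python3 plan.py 471 182 268 15.6 1;  python3 - <<'E'
from h import *
look('top','top4'); d=look('scene','scene4')
E
python3 meas.py top4 scene4; sed 's/Z>136)&(Z<160/Z>330)\&(Z<358/' meas.py > m2.py; python3 m2.py top4 scene4 | grep -E 'comp|top4|scene4'
```

```text
pos [471.4 179.7 336.3] ydeg 15.61 q [ 0.52  0.26 -1.11  1.77  0.25  1.26 -0.37] t 8.95 F [ 0.4  0.5 -4.2] jaw 0.14922293289251304 78.13735485076904 tilt [-2.e-04 -1.e-03 -1.e+00]
[0.02  0.002 0.569] 0.0
top4 red 409 [545.0034302  149.74892453 217.96672141] [658.53137755 282.71455752 252.86585123]
 prong 271 [604.8 168.2 229. ] [0.963 0.27  0.021] [545.4 151.6 227.7] [658.3 183.2 230.2] ztop 250.6 tip [548.7 152.6 250.9]
 prong 138 [606.3 272.1 231. ] [0.945 0.257 0.203] [579.3 264.7 225.2] [632.1 279.1 236.6] ztop 238.1 tip [625.6 277.2 238. ]
 cross top 695 [649.6 232.6 245. ] [-0.261  0.965  0.003] -69.73428855513299 70.57741431329517
 comp [146 130  27  20 136] [649.2 226.8 148.2] [-0.468  0.884  0.001] len 52.8 [647.9 229.2 148.2] z [138.1 147.7 159.4]
 comp [573 140  67 136 866] [ 535.9 -656.7  148. ] [0.939 0.344 0.008] len 257.3 [ 531.  -658.5  148. ] z [137.  147.8 159.2]
 comp [281 213  81  30 503] [493.1 -89.7 148.9] [0.217 0.976 0.   ] len 160.0 [493.1 -89.9 148.9] z [144.4 148.9 153.3]
 rim 0 ((0.0, 0.0), (0.0, 0.0), 0.0) nan
scene4 red 288 [514.53099279 147.8255904  202
[... 952 characters left out ...]
4] 339
 spool [ 324.4 -427.8   32.2] 389
 rim 0 ((0.0, 0.0), (0.0, 0.0), 0.0) nan
top4 red 409 [545.0034302  149.74892453 217.96672141] [658.53137755 282.71455752 252.86585123]
 comp [153 202  54  31 463] [480.2 140.8 348.1] [-0.312  0.949  0.04 ] len 80.1 [480.9 138.6 348. ] z [338.5 348.8 353.6]
scene4 red 288 [514.53099279 147.8255904  202.12311294] [658.29573027 276.21562493 253.29447768]
 comp [545   8  95  20 800] [ 415.9 1377.   344.1] [ 0.998  0.058 -0.002] len 305.1 [ 402.7 1376.2  344.1] z [331.4 344.  356.6]
 comp [404  93  35  33 447] [481.  150.1 346.2] [-0.227  0.974  0.023] len 163.4 [474.7 177.2 346.9] z [332.6 347.8 355.5]
  return _methods._mean(a, axis=axis, dtype=dtype,
  ret = ret.dtype.type(ret / rcount)
  return _methods._mean(a, axis=axis, dtype=dtype,
  ret = ret.dtype.type(ret / rcount)
```

View pics/scene4.png

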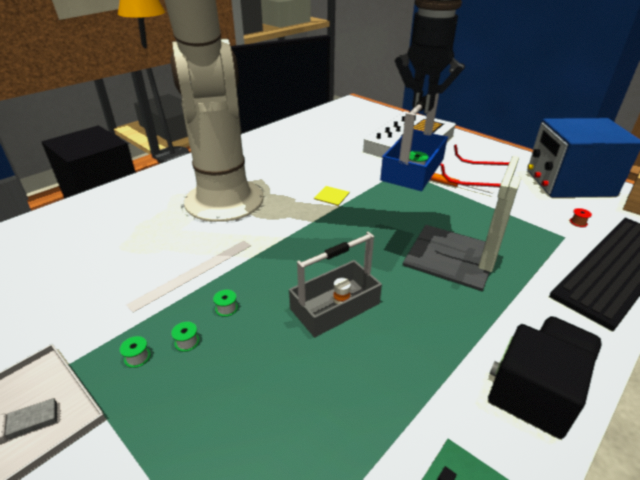

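The picture shows the caddy at (415,155) hanging level in front of the red prongs (455,150)–(445,180), with the spool still inside it. The measured bar is parallel to hanger y to within a few degrees. I'll descend at this standoff, then move in.

>>> {"op": "carry_out", "data": {
  "moves": "0.005 0 0.06 0; 0.01 0 0.18 0; 0.02 0.002 0.32 0; 0.02 0.002 0.46 0; 0.02 0.002 0.56 0"
}}

```text
clock: 9.55
eef_pos: [469.8, 182.7, 267.0]
eef_rot: [[-0.271, 0.963, -0.002], [0.963, 0.271, -0.001], [-0.0, -0.002, -1.0]]
force: [-0.9, 0.2, -5.1]
gripper_width: 0.145
grip_force: 78.1
```

>>> {"op": "carry_out", "data": {
  "moves": "0 0 0.04 0; 0 0 0.05 0; 0 0 0.05 0"
}}

```text
clock: 9.85
eef_pos: [471.0, 183.6, 263.5]
eef_rot: [[-0.271, 0.963, 0.0], [0.963, 0.271, 0.0], [0.0, 0.0, -1.0]]
force: [-0.1, 0.6, -5.2]
gripper_width: 0.147
grip_force: 78.2
```

```bash
python3 plan.py 565.5 208.8 262 15.6 2;  python3 - <<'E'
from h import *
d=look('top','top5')
cv2.imwrite('pics/t5c.png',cv2.resize(d['img'][90:290,70:290],None,fx=2.7,fy=2.7,interpolation=cv2.INTER_CUBIC))
E
```

```text
pos [471.  183.6 263.5] ydeg 15.71 q [ 0.46  0.35 -1.06  1.87  0.34  1.12 -0.45] t 9.85 F [-0.1  0.6 -5.2] jaw 0.14705383340823452 78.18208336830139 tilt [ 4.e-04  4.e-04 -1.e+00]
[-0.006  0.408  0.007] 0.001
[-0.005  0.408  0.007] 0.001
```

View pics/t5c.png

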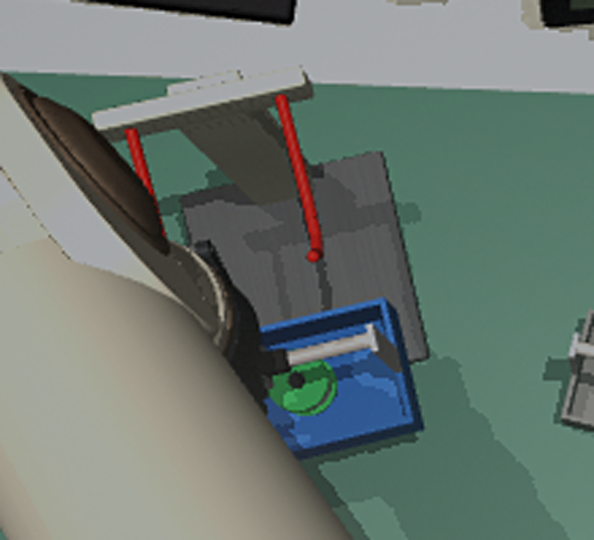

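The crop shows the caddy square to the prongs and below their near tips at (315,255), with its bar at (330,348) and the spool at (303,390) inside. Before advancing, I'll check that the arm clears the prongs and crosspiece.

```bash
python3 - <<'E'
from h import *
from meas import cloud
d,P,ok,H=cloud('top5'); 
for u,v in [(110,150),(130,180),(160,230),(200,260),(215,245),(235,290),(225,330)]:
    print((u,v),P[90+int(v/2.7),70+int(u/2.7)].round(0))
d=look('scene','scene5'); cv2.imwrite('pics/s5c.png',cv2.resize(d['img'][0:260,340:600],None,fx=2.2,fy=2.2,interpolation=cv2.INTER_CUBIC))
E
```

```text
(110, 150) [506. 144. 619.]
(130, 180) [494. 134. 624.]
(160, 230) [479. 128. 607.]
(200, 260) [499. 158. 461.]
(215, 245) [606. 288.  12.]
(235, 290) [496. 157. 402.]
(225, 330) [465. 145. 458.]
```

View pics/s5c.png

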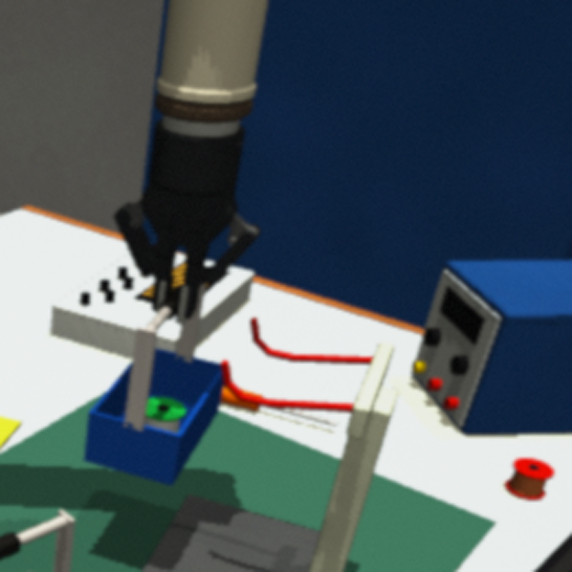

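The arm is well above everything, with the forearm near z = 600. The gripper at (190,260) and bar at (160,320) sit above the tips at (255,322) and (225,365). I'll advance.

>>> {"op": "carry_out", "data": {
  "moves": "0 0.04 0 0; 0 0.11 0 0; -0.005 0.2 0 0; -0.005 0.3 0 0; -0.006 0.408 0 0"
}}

```text
clock: 10.45
eef_pos: [519.5, 196.2, 263.2]
eef_rot: [[-0.27, 0.963, 0.0], [0.963, 0.27, 0.0], [0.0, 0.0, -1.0]]
force: [-0.6, 0.0, -4.8]
gripper_width: 0.149
grip_force: 78.2
```

>>> {"op": "carry_out", "data": {
  "moves": "0 0.1 0 0; 0 0.2 0 0; 0 0.3 0 0; 0 0.37 0 0; -0.005 0.408 0 0"
}}

```text
clock: 10.95
eef_pos: [566.1, 209.1, 263.1]
eef_rot: [[-0.271, 0.963, -0.0], [0.963, 0.271, 0.001], [0.001, -0.0, -1.0]]
force: [-0.3, 0.9, -4.9]
gripper_width: 0.145
grip_force: 78.2
```

>>> {"op": "carry_out", "data": {
  "moves": "0 0 0 0; 0 0 0 0; 0 0 0 0"
}}

```text
clock: 11.25
eef_pos: [564.9, 208.5, 263.4]
eef_rot: [[-0.271, 0.963, -0.0], [0.963, 0.271, -0.0], [-0.0, -0.0, -1.0]]
force: [-0.7, 0.8, -5.0]
gripper_width: 0.147
grip_force: 78.2
```

```bash
python3 plan.py 566 209 221 15.6 1;  python3 - <<'E'
from h import *
d=look('scene','scene6'); cv2.imwrite('pics/s6c.png',cv2.resize(d['img'][40:260,340:560],None,fx=2.6,fy=2.6,interpolation=cv2.INTER_CUBIC))
E
```

```text
pos [564.9 208.5 263.4] ydeg 15.72 q [ 0.3   0.53 -0.97  1.64  0.46  1.22 -0.49] t 11.25 F [-0.7  0.8 -5. ] jaw 0.1474041409652302 78.18875312805176 tilt [-2.e-04 -4.e-04 -1.e+00]
[0.002 0.01  0.353] 0.001
```

View pics/s6c.png

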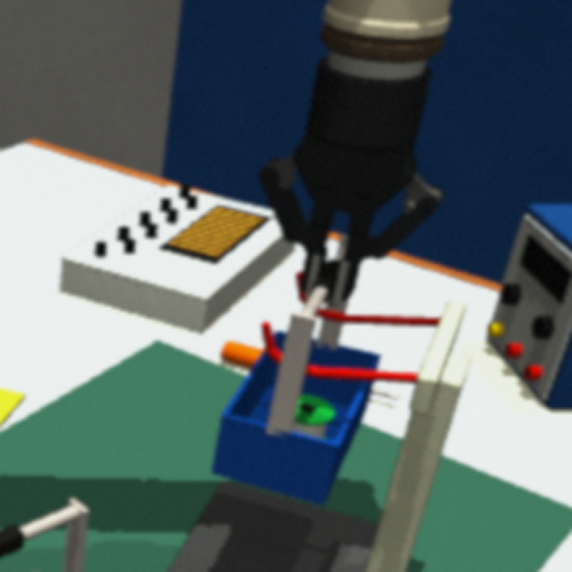

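The bar (310,300) is above both prongs and behind the tips (268,330) and (302,285). The near strap passes outside its prong, and the spool is in the caddy at (310,410). Now I'll lower it.

>>> {"op": "carry_out", "data": {
  "moves": "0 0 0.06 0; 0 0.005 0.13 0; 0 0.01 0.2 0; 0 0.01 0.26 0; 0 0.01 0.31 0"
}}

```text
clock: 11.8
eef_pos: [566.2, 208.7, 225.0]
eef_rot: [[-0.271, 0.963, -0.001], [0.963, 0.271, -0.0], [0.0, -0.001, -1.0]]
force: [-0.0, 0.3, -4.2]
gripper_width: 0.146
grip_force: 78.2
```

>>> {"op": "carry_out", "data": {
  "moves": "0 0 0.015 0; 0 0 0.03 0; 0 0 0.04 0; 0 0 0.04 0"
}}

```text
clock: 12.2
eef_pos: [566.6, 209.0, 221.4]
eef_rot: [[-0.271, 0.963, 0.0], [0.963, 0.271, 0.0], [0.0, 0.0, -1.0]]
force: [-0.3, -0.9, -4.6]
gripper_width: 0.151
grip_force: 78.2
```

>>> {"op": "carry_out", "data": {
  "moves": "0 0 0.008 0; 0 0 0.016 0; 0 0 0.016 0"
}}

```text
clock: 12.5
eef_pos: [566.7, 209.0, 219.7]
eef_rot: [[-0.271, 0.963, 0.001], [0.963, 0.271, 0.0], [-0.0, 0.001, -1.0]]
force: [0.4, -0.3, -3.2]
gripper_width: 0.143
grip_force: 78.6
```

>>> {"op": "carry_out", "data": {
  "moves": "0 0 0.008 0; 0 0 0.012 0; 0 0 0.012 0"
}}

```text
clock: 12.8
eef_pos: [566.8, 209.1, 219.4]
eef_rot: [[-0.271, 0.963, 0.001], [0.963, 0.271, -0.0], [-0.001, 0.001, -1.0]]
force: [-3.3, -2.6, 5.7]
gripper_width: 0.147
grip_force: 79.8
```

>>> {"op": "carry_out", "data": {
  "moves": "0 0 -0.006 0; 0 0 -0.006 0",
  "force": 20
}}

```text
clock: 13.0
eef_pos: [566.8, 209.0, 219.4]
eef_rot: [[-0.27, 0.963, 0.001], [0.963, 0.27, 0.0], [-0.0, 0.001, -1.0]]
force: [-2.2, -1.9, 5.0]
gripper_width: 0.144
grip_force: 79.2
```

>>> {"op": "carry_out", "data": {
  "moves": "0 0 0 0; 0 0 0 0; 0 0 0 0; 0 0 0 0; 0 0 0 0",
  "jaw": 0.4
}}

```text
clock: 13.5
eef_pos: [566.6, 209.0, 218.6]
eef_rot: [[-0.271, 0.963, 0.0], [0.963, 0.271, 0.0], [0.0, 0.0, -1.0]]
force: [-0.4, 0.2, -0.2]
gripper_width: 0.4
grip_force: 0.0
```

>>> {"op": "carry_out", "data": {
  "moves": "0 0 0 0; 0 0 0 0; 0 0 0 0; 0 0 0 0; 0 0 0 0",
  "jaw": 0.7
}}

```text
clock: 14.0
eef_pos: [566.5, 208.9, 218.7]
eef_rot: [[-0.271, 0.963, 0.0], [0.963, 0.271, -0.0], [-0.0, 0.0, -1.0]]
force: [0.7, -0.1, -0.2]
gripper_width: 0.703
grip_force: 0.0
```

```bash
python3 - <<'E'
from h import *
look('top','top7'); d=look('scene','scene7'); cv2.imwrite('pics/s7c.png',cv2.resize(d['img'][40:260,340:560],None,fx=2.6,fy=2.6,interpolation=cv2.INTER_CUBIC))
E
```

```text
(no output)
```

View pics/s7c.png

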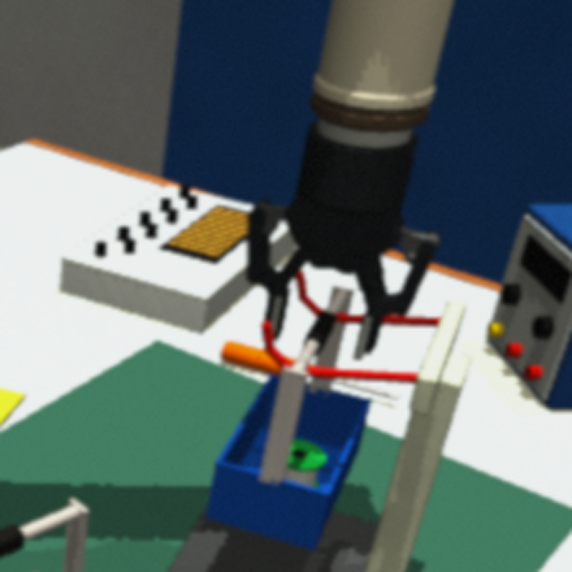

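The caddy hangs upright, with its bar (310,350) on the prongs behind the tips. The fingers at (275,310) and (370,330) are free on both sides. I'll withdraw straight up and let it settle.

>>> {"op": "carry_out", "data": {
  "moves": "0 0 -0.06 0; 0 0 -0.18 0; 0 0 -0.32 0; 0 0 -0.5 0; 0 0 -0.7 0"
}}

```text
clock: 14.6
eef_pos: [566.5, 209.2, 304.9]
eef_rot: [[-0.271, 0.963, 0.001], [0.963, 0.271, 0.0], [0.0, 0.001, -1.0]]
force: [-0.4, 0.9, -0.0]
gripper_width: 0.707
grip_force: 0.0
```

>>> {"op": "carry_out", "data": {
  "moves": "0 0 -0.2 0; 0 0 -0.4 0; 0 0 -0.55 0; 0 0 -0.6 0; 0 0 -0.6 0"
}}

```text
clock: 15.1
eef_pos: [566.9, 209.4, 376.5]
eef_rot: [[-0.271, 0.963, 0.003], [0.963, 0.271, 0.001], [-0.0, 0.003, -1.0]]
force: [-0.4, -0.5, 0.3]
gripper_width: 0.699
grip_force: 0.0
```

>>> {"op": "carry_out", "data": {
  "moves": "0 -0.2 0 0; 0 -0.4 0 0; 0 -0.6 0 0; 0 -0.8 0 0; 0 -0.8 0 0"
}}

```text
clock: 15.6
eef_pos: [471.2, 182.4, 373.8]
eef_rot: [[-0.272, 0.962, -0.002], [0.962, 0.272, -0.003], [-0.003, -0.002, -1.0]]
force: [0.4, -0.8, -0.3]
gripper_width: 0.699
grip_force: 0.0
```

>>> {"op": "carry_out", "data": {
  "moves": "0 0 0 0; 0 0 0 0; 0 0 0 0; 0 0 0 0; 0 0 0 0"
}}

```text
clock: 16.1
eef_pos: [474.3, 183.2, 374.5]
eef_rot: [[-0.271, 0.963, -0.001], [0.963, 0.271, 0.001], [0.001, -0.0, -1.0]]
force: [-0.7, -0.6, 0.1]
gripper_width: 0.701
grip_force: 0.0
```

```bash
python3 - <<'E'
from h import *
from meas import cloud,line
look('top','top8'); d=look('scene','scene8'); cv2.imwrite('pics/s8c.png',cv2.resize(d['img'][60:260,340:560],None,fx=2.6,fy=2.6,interpolation=cv2.INTER_CUBIC))
o=np.array([577,212]); 
for f in('scene7','scene8','top8'):
    d,P,ok,H=cloud(f); Q=P[...,:2]-o; xh=Q@[.963,.27]; yh=Q@[-.27,.963]; Z=P[...,2]
    m=ok&(Z>222)&(Z<245)&(abs(yh)<85)&(abs(xh+12)<30)&(H[...,1]<120)
    q=np.c_[xh[m],yh[m],Z[m]]; 
    if len(q)>20: c,w,a,b=line(q); print(f,len(q),'bar',c.round(1),w.round(3),round(b-a,1),'mid',((2*c+(a+b)*w)/2).round(1))
    r=ok&(H[...,0]>100)&(H[...,0]<125)&(H[...,1]>150)&(Z>70)&(Z<150)&(abs(xh)<90)&(abs(yh)<110); print(' blue',[np.percentile(a[r],[1,99]).round(1) for a in(xh,yh,Z)])
E
```

```text
scene7 355 bar [-12.6 -10.6 232.6] [-0.034  0.999  0.009] 164.6 mid [-12.8  -2.4 232.7]
 blue [array([-56.3,  32.2]), array([-84.3,  77.1]), array([ 86.1, 140.7])]
scene8 344 bar [-12.5 -10.6 232.8] [-0.029  1.     0.006] 163.6 mid [-12.8  -2.4 232.8]
 blue [array([-56.6,  32.2]), array([-84.3,  76.9]), array([ 86.5, 140.7])]
top8 468 bar [-12.2 -22.4 233. ] [0.002 0.999 0.035] 117.4 mid [-12.2 -22.8 233. ]
 blue [array([-57.4,  32.3]), array([-81. ,  70.5]), array([ 82.5, 140.2])]
```

View pics/s8c.png

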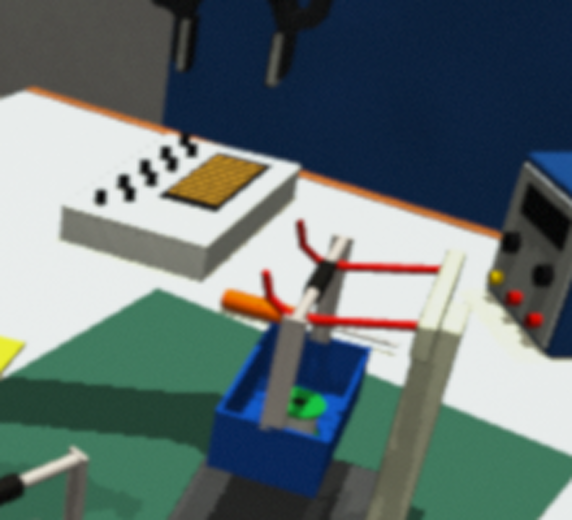

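The caddy hangs upright and still at the seat, with the bar at hanger (-12, -2) and the same reading in both frames. The spool at (305,403) is inside and the gripper is clear at the top. I'm handing in.

```bash
python3 -c "
from plant import close_job
print(close_job())"
```

```text
the job is handed in; nothing more can be done
None
```

The blue caddy hangs upright and still on both red prongs behind their tips, with its spool of solder inside; the grey caddy was not touched, and the job was handed in at about 16 s (no verdict was returned).

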